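# Pack levelling wedges head to tail

## Robot

A 6-joint arm with a two-finger parallel gripper is mounted at the origin on a cart in front of the work surface, level with it; the furniture and walls round the work are solid. World frame = base frame: x ahead of the robot, y to its left, z up, the work surface at z = 0. Lengths are in m, angles in rad, forces in N, time in s.
With the tool pointing down it reaches from about 0.35 to 0.875 m from the base axis. Payload 4.2 kg.
Tool frame: the origin (TCP) lies on the centre line of the jaws, within the pads' length; the fingertips stand 22 mm ahead of it and the grasp point (between the pads) lies 3 mm ahead of it; z points along the fingers, y is the direction in which the jaws open and shut (so a half turn about z gives the same grasp; the last joint's range is limited). The gripper opens to 85 mm and grips with 20 to 120 N. Pads are 22 mm wide; open, the fingers measure 114 mm over their backs; the gripper's body (76 mm by 85 mm) begins 54 mm behind the grasp point. The pads swing forward as they close: fully open they stand 13 mm farther back than shut.
Start: joints at [-0.95, 0.385, 0.008, 0, -1.194, -0.259], TCP at [0.221, -0.585, 0.253] pointing down, gripper open.
Joint ranges: [-3.14, 3.14], [-1.21, 2.06], [-1.07, 1.41], [-3.16, 2.05], [-2.99, -0.16], [-3.1, 3.1]. Speed limits (rad/s): [2.79, 2.79, 3.14, 3.14, 3.14, 3.14].

## Interface

Orientations are given as a rotation vector (axis times angle).
In Python, from workcell import env gives the robot as it stands.
- The arm moves only by the shell command python3 -m crank 'ROWS' [OPENING] [FORCE]. ROWS is a JSON object of lists of equal length, an entry for each row: "linear": the shift along the world's x, y, z in mm, a list of three; "angular": the turn, a rotation vector about the world's x, y, z in rad, a list of three. In form: {"linear": [[dx, dy, dz], ...], "angular": [[ax, ay, az], ...]}. A call has 1 to 10 rows; each row is the pose to reach, as a shift and turn from the pose measured when the call began; what a row does not reach only later rows make up. A row lasts 1/8 s, in which the tool goes at most 62.5 mm and 10.7 degrees, less where a joint would pass 70% of its speed; a pose out of reach is approached as far as the arm can. A call with a gripper value outside its range is refused whole. OPENING is the opening, from 0 (shut) to 1 (fully open), set as the call begins (- or left out, the last holds). The fingers move at their own pace and stop on an object; FORCE is the grip in N (left out, the last holds). Time passes only in rows, so rows that repeat a pose let the fingers close. It gives the time, the measured TCP pose, the force and the opening at its end, in the units of the state.
- env.get_obs(): the state, without advancing time (a new reading comes with each control period).
- env.grab_frame(name): name is "scene" or "top"; returns a dict with "color" (384x512x3 uint8, blue, green, red), "mtx" (3x3 intrinsics, pixels), "R" (3x3) and "t" (3): a world point X has camera coordinates R X + t. Camera axes: x right, y down, z forward; pixel columns grow to the right and rows downward; lengths in m; the calibration is good to about 2 mm. A picture is of the moment at which its call begins. There is no depth.
- env.hand_in(): hands the job in, once; it reports no verdict.
Trained networks look in a picture, given as the dict that the camera call returned (one of the last four; its "shot" number tells which), for a name from the list of things; names that differ only in an ending like _2 or _b are one class to them, and where a whole thing is asked for, a point or a joint stands for the part that bears it (a point fixed in the world has none). Each returns a list of dicts, best first, with "p" (0 to 1); they miss things now and then, are a little off and sometimes report something else, mostly with a low value. They report only what shows in the picture. A call takes as long as a camera call. They do not tell look-alikes from the thing itself.
- env.recognise(name, picture): "point" ([x, y, z] in m, in the coordinates of the camera as it stood for that picture, good to about 4 mm: the middle of the surface that is visible of it).
The state is a dict: "t": time; "qpos": joint angles; "joint_velocities": joint speeds; "joint_efforts": joint torques, N m; "ee_pos": TCP position; "eef_rot": TCP orientation; "ft_force": force on the tool from outside, world axes, zero at the start; "torque": the same for the moment, N m; "opening": finger opening in m.
Only numpy, scipy, OpenCV 4.12 (cv2) and the standard library are available. Lean on these libraries where they do the work, as an engineer would, in place of code of your own. Each camera call takes 0.05 s, during which the arm holds its last target. There are 200 camera calls.

## Task

Put the four levelling wedges away in the empty wooden tray: flat on its floor, turned alternately head to tail with the sloping faces of each pair together, so that together they fill the tray squarely. Set each one down gently, do not drop it, and leave the bottle, the can and the roll of tape where they are.

Things in the scene. Friction and masses are not known exactly. Their poses are not given: they have to be found in the camera images.
- tray: fixed open wooden tray, 163 (x) x 146 (y) x 24 mm; inside 147 (x) x 130 (y), walls 8 mm thick; floor 6 mm and rim 24 mm above its origin, which is the centre of its underside; z up. The four wedges fit only with their lengths along its x and alternately head to tail (square faces outward in each pair), with 10 mm to spare in all across y and 7 mm along x
- rack: fixed sloping grey rack, 176 mm wide (y); its plate rises at 32 degrees from the robot's side (-x) to the back (+x), top edge 81 mm high. wedge_0 and wedge_1 lie on it, one above the other, each with its square face down against a 12 mm high ledge, thick end to the rack's -y. Origin: on the bench under its middle, z up. Slope's outward normal: (-0.53, 0, 0.85)
- wedge_0: aluminium wedge: 140 mm along x, 30 high (z); in plan 40 mm wide at thick end x=+70, 20 at thin end x=-70. Square long face at y=-20; sloping face from y=+20 (thick end) to y=0. Origin: underside, middle of its 140x40 mm rectangle. Grip rib on top: y -10 to +2, x +4 to +50, z 30 to 54. Lower edges bevelled 2.5 mm. About 0.34 kg. Starts on the rack's lower ledge, leaning 32 deg
- wedge_1: same as wedge_0 (size, rib, origin and axes); starts on the rack's upper ledge, 58 mm up the slope from wedge_0, leaning 32 degrees with it
- wedge_2: same as wedge_0 (size, rib, origin and axes); starts lying flat on the bench
- wedge_3: same as wedge_0 (size, rib, origin and axes); starts lying flat on the bench
- oil_bottle: bystander: squeeze bottle, 57 mm across, 207 mm tall, standing on the bench; origin at the centre of its underside
- solvent_can: bystander: white can with a red cap, 66 mm across, 226 mm tall, standing on the bench; origin at the centre of its underside
- tape_roll: bystander: roll of tape, 100 mm across, 25 mm high, lying on the bench; origin at the centre of its underside
Not all that is in view belongs to the job. What is shaped like the wedge_3 but red is not meant.

How it is judged:
At the end, for the whole second after the job is handed in: All four wedges lie inside the tray, right way up and flat on its floor (undersides within 2.5 mm of it, tilt under 0.06 rad), lengths along the tray's length (within 0.1 rad), released and at rest. They fit so only when packed alternately head to tail (x of wedge_0 in the frame of tray between -0.01 and 0.01 m and y of wedge_0 in the frame of tray between -0.056 and 0.056 m and z of wedge_0 in the frame of tray between 0.003 and 0.0085 m and angle between each of wedge_0, wedge_1, wedge_2, wedge_3's own z axis and vertical below 0.06 rad and angle between the x axis of each of wedge_0, wedge_1, wedge_2, wedge_3 and the x axis of tray, either way round below 0.1 rad and linear speed of each of wedge_0, wedge_1, wedge_2, wedge_3 below 0.02 m/s and x of wedge_1 in the frame of tray between -0.01 and 0.01 m and y of wedge_1 in the frame of tray between -0.056 and 0.056 m and z of wedge_1 in the frame of tray between 0.003 and 0.0085 m and x of wedge_2 in the frame of tray between -0.01 and 0.01 m and y of wedge_2 in the frame of tray between -0.056 and 0.056 m and z of wedge_2 in the frame of tray between 0.003 and 0.0085 m and x of wedge_3 in the frame of tray between -0.01 and 0.01 m and y of wedge_3 in the frame of tray between -0.056 and 0.056 m and z of wedge_3 in the frame of tray between 0.003 and 0.0085 m); the robot touches nothing.
It fails at once if oil bottle is shifted by more than 25 mm or upset (distance of oil_bottle from where it was at the start of the episode above 0.025 m or angle between oil_bottle's own z axis and vertical above 0.4 rad).
It fails at once if solvent can is shifted by more than 25 mm or upset (distance of solvent_can from where it was at the start of the episode above 0.025 m or angle between solvent_can's own z axis and vertical above 0.4 rad).
It fails at once if tape roll is shifted by more than 25 mm or upset (distance of tape_roll from where it was at the start of the episode above 0.025 m or angle between tape_roll's own z axis and vertical above 0.4 rad).
It fails at once if a wedge is dropped into the tray (moves faster than 0.8 m/s within 50 mm of its floor) ((horizontal distance between wedge_0 and tray below 0.08 m and z of wedge_0 in the frame of tray below 0.056 m and linear speed of wedge_0 above 0.8 m/s) or (horizontal distance between wedge_1 and tray below 0.08 m and z of wedge_1 in the frame of tray below 0.056 m and linear speed of wedge_1 above 0.8 m/s) or (horizontal distance between wedge_2 and tray below 0.08 m and z of wedge_2 in the frame of tray below 0.056 m and linear speed of wedge_2 above 0.8 m/s) or (horizontal distance between wedge_3 and tray below 0.08 m and z of wedge_3 in the frame of tray below 0.056 m and linear speed of wedge_3 above 0.8 m/s)).
It also fails if it takes over 72 s, if anything falls off the work surface, if the arm or the gripper's body presses on something with over 40 N, if the wrist force passes 120 N, or if a joint passes its speed limit or range.

## Working session

There is one attempt and no reset: what is moved stays moved. The work goes in short steps, Python scripts to look and compute and a shell command to move; the robot and the scene stay as the last step left them, time stands still between calls to the robot, and variables do not carry over. Pictures are saved under pics/ and viewed, about 8 in all and at most 12, crops included, and the job is handed in when it is done.

```bash
mkdir -p pics; ls
cat > h.py <<'E'
import numpy as np,cv2
from workcell import env
def w(f,p): return f['R'].T@(np.array(p)-f['t'])
def ray(f,u,v,z):
    d=f['R'].T@np.linalg.inv(f['mtx'])@np.array([u,v,1.]); c=-f['R'].T@f['t']
    return c+d*(z-c[2])/d[2]
def proj(f,X):
    q=(f['mtx']@(f['R']@np.atleast_2d(X).T+np.array(f['t']).reshape(3,1))).T
    return q[:,:2]/q[:,2:]
E
python3 - <<'E'
from h import *
for n in("top","scene"):
    f=env.grab_frame(n); cv2.imwrite(f'pics/{n}0.png',cv2.resize(f['color'],(800,600),interpolation=cv2.INTER_CUBIC))
    print(n,'cam',-f['R'].T@f['t'],f['R'].round(3).tolist(),f['mtx'].tolist())
    for o in("tray","rack","wedge_0","oil_bottle","solvent_can","tape_roll"):
        for r in env.recognise(o,f): print(o,round(r['p'],2),w(f,r['point']).round(3),proj(f,w(f,r['point'])).round(0))
print(env.get_obs())
E
```

```text
pics
top cam [ 0.4813102  -0.25593418  1.17473971] [[-0.028, -0.999, -0.024], [-0.997, 0.029, -0.072], [0.073, 0.022, -0.997]] [[400.01117089416243, 0.0, 258.6652979033698], [0.0, 400.01117089416243, 192.04863486285382], [0.0, 0.0, 1.0]]
tray 0.67 [ 0.53  -0.355  0.007] [[302. 203.]]
rack 0.75 [0.6   0.02  0.072] [[168. 181.]]
wedge_0 0.97 [ 0.667 -0.138  0.033] [[226. 158.]]
wedge_0 0.9 [0.553 0.041 0.056] [[162. 198.]]
wedge_0 0.86 [ 0.58  -0.565  0.032] [[376. 183.]]
wedge_0 0.83 [0.597 0.03  0.09 ] [[163. 181.]]
wedge_0 0.7 [ 0.496 -0.131  0.029] [[225. 217.]]
solvent_can 0.88 [ 0.708 -0.268  0.176] [[270. 131.]]
tape_roll 0.82 [ 0.337 -0.176  0.028] [[242. 273.]]
scene cam [-0.28362311 -1.06344021  0.9090003 ] [[0.708, -0.706, 0.012], [-0.41, -0.425, -0.807], [0.575, 0.567, -0.59]] [[412.7290695480509, 0.0, 253.62903749955188], [0.0, 412.7290695480509, 192.61212435056763], [0.0, 0.0, 1.0]]
tray 0.59 [ 0.582 -0.387  0.007] [[290. 218.]]
rack 0.71 [ 0.582 -0.026  0.038] [[220. 169.]]
wedge_0 0.85 [ 0.494 -0.142  0.029] [[223. 193.]]
wedge_0 0.77 [ 0.581 -0.     0.08 ] [[215. 157.]
[... 218 characters left out ...]
 0.334 -0.184  0.021] [[196. 220.]]
{'t': 0.7, 'qpos': array([-9.50393362e-01,  3.84666860e-01,  7.88805217e-03, -2.77383050e-05,
       -1.19402572e+00, -2.58590811e-01]), 'joint_velocities': array([-0.00098597, -0.00115401,  0.00141166,  0.00106548, -0.00214727,
        0.0004911 ]), 'joint_efforts': array([ 2.94372903e-04, -3.91950738e+01,  1.88580555e+01,  4.18950409e+00,
       -2.50564963e-04, -7.96315078e-06]), 'ee_pos': array([ 0.22123786, -0.58449155,  0.25332329]), 'eef_rot': array([-5.65218957e-01,  3.09030859e+00,  2.89022956e-05]), 'ft_force': array([ 0.00130669,  0.02872035, -0.27640832]), 'torque': array([-0.00700959,  0.0362224 ,  0.05311096]), 'opening': 0.08542212362298664}
```

View pics/top0.png

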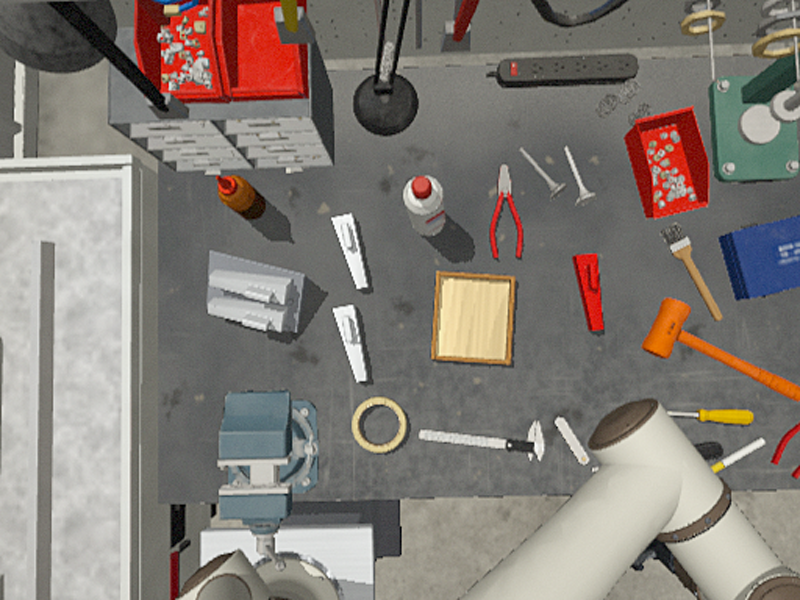

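View pics/scene0.png

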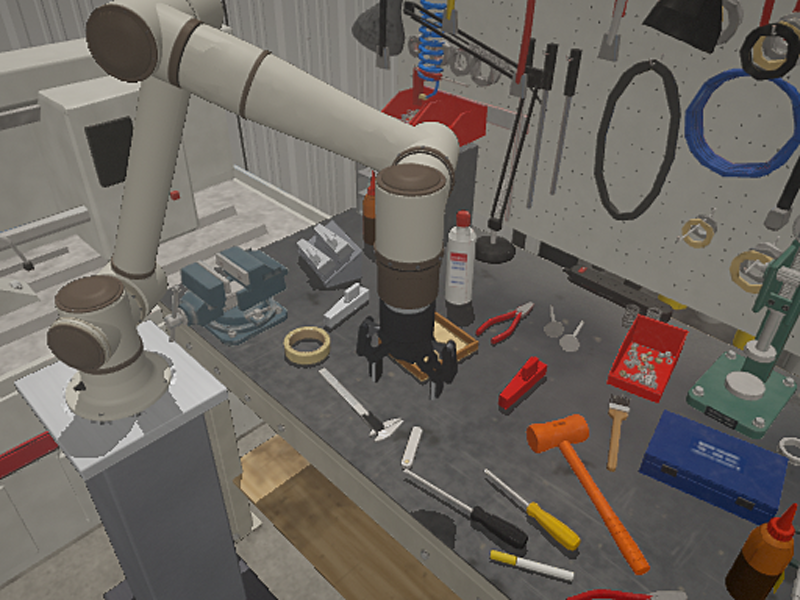

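Top view (800x600): two bare-metal wedges on the bench at (350,250) and (350,343), two on the grey rack at (255,290), and the tray at (473,318). A red look-alike lies at (590,292); the bare ones match "aluminium", so the red one is excluded. Enlarged crop to confirm.

Run:
```python
from h import *
f=env.grab_frame("top"); 
np.save('pics/top.npy',f['color'])
c=f['color'][130:240,125:335]
cv2.imwrite('pics/crop1.png',cv2.resize(c,None,fx=3.8,fy=3.8,interpolation=cv2.INTER_CUBIC))
```

```text
(no output)
```

View pics/crop1.png

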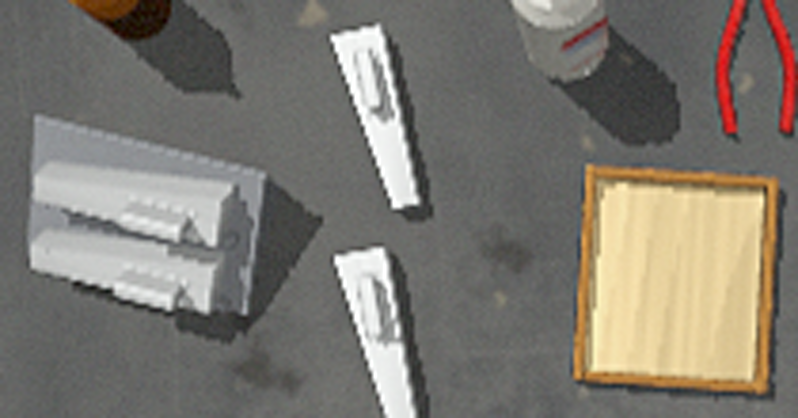

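```bash
cat > fit.py <<'E'
from h import *
from scipy.optimize import minimize
from scipy.spatial.transform import Rotation as Ro
S=8
def prism(x,y,z): return np.array([[a,b,c] for a in x for b in y for c in z],float)/1000
P=[(-70,-20),(70,-20),(70,20),(-70,0)]
BODY=np.array([[x,y,z] for x,y in P for z in(0,30)])/1000.
TOP=np.array([[x,y,30] for x,y in P])/1000.
RIB=prism((4,50),(-10,2),(30,54))
TRAY=prism((-81.5,81.5),(-73,73),(0,24))
def render(f,parts,box):
    x0,y0,x1,y1=box; m=np.zeros(((y1-y0)*S,(x1-x0)*S),np.uint8)
    for X in parts:
        h=cv2.convexHull(((proj(f,X)+.5-[x0,y0])*S-.5).astype(np.float32))
        cv2.fillConvexPoly(m,np.round(h*16).astype(np.int32),255,shift=4)
    return m
def up(a): return cv2.resize(a,None,fx=S,fy=S,interpolation=cv2.INTER_CUBIC)
def fit(cost,p0,step):
    p=np.array(p0,float)
    for k in(1,.4,.15):
        sim=np.vstack([p]+[p+np.eye(len(p))[i]*step[i]*k for i in range(len(p))])
        r=minimize(cost,p,method='Nelder-Mead',options=dict(initial_simplex=sim,xatol=1e-5,fatol=1e-6)); p=r.x
    return p,r.fun
def iou(m,t): return 1-(m&t).sum()/max(1,(m|t).sum())
E
cat > m1.py <<'E'
from fit import *
f=env.grab_frame("top"); im=f['color'].astype(np.float32); g=im.min(2)
vis=[]
def show(box,m,t):
    x0,y0,x1,y1=box; c=up(f['color'][y0:y1,x0:x1]).copy()
    for q,col in((m,(0,0,255)),(t*255,(0,255,0))):
        cv2.drawContours(c,cv2.findContours(q.astype(np.uint8),0,1)[0],-1,col,1)
    vis.append(cv2.resize(c,(390,390)))
for n,p0 in(("far",(.66,-.14,.2)),("near",(.49,-.14,.2))):
    u,v=proj(f,[p0[0],p0[1],.03])[0].astype(int); box=(u-30,v-35,u+30,v+35)
    t=up(g[box[1]:box[3],box[0]:box[2]])>150
    def parts(p): 
        R=Ro.from_rotvec([0,0,p[2]]).as_matrix(); return [X@R.T+[p[0],p[1],0] for X in(TOP,RIB)]
    p,c=fit(lambda p:iou(render(f,parts(p),box)>0,t),p0,(.02,.02,.2)); print(n,p.round(4),round(c,3)); show(box,render(f,parts(p),box),t)
u,v=proj(f,[.53,-.355,.02])[0].astype(int); box=(u-42,v-42,u+42,v+42)
t=up(im[box[1]:box[3],box[0]:box[2],2]-im[box[1]:box[3],box[0]:box[2],0])>22
pt=lambda p:[TRAY@Ro.from_rotvec([0,0,p[2]]).as_matrix().T+[p[0],p[1],0]]
p,c=fit(lambda p:iou(render(f,pt(p),box)>0,t),(.53,-.355,0),(.02,.02,.1)); print('tray',p.round(4),round(c,3)); show(box,render(f,pt(p),box),t)
# rack wedges, both views
f2=env.grab_frame("scene"); g2=f2['color'].astype(np.float32).min(2)
c=f['color'][150:220,125:205]; c2=f2['color'][130:190,180:240]
vis.append(cv2.resize(c,(390,390),interpolation=cv2.INTER_CUBIC))
cv2.imwrite('pics/rk2.png',f2['color'])
v=np.vstack([np.hstack(vis[:2]),np.hstack(vis[2:3]+[cv2.resize(c2,(390,390),interpolation=cv2.INTER_CUBIC)])])
cv2.imwrite('pics/fit1.png',cv2.resize(v,(600,600)))
E
python3 m1.py
```

```text
far [ 0.6585 -0.1297  0.1867] 0.102
near [ 0.4886 -0.1268  0.1553] 0.114
tray [ 0.5309 -0.3557 -0.0935] 0.032
```

View pics/fit1.png

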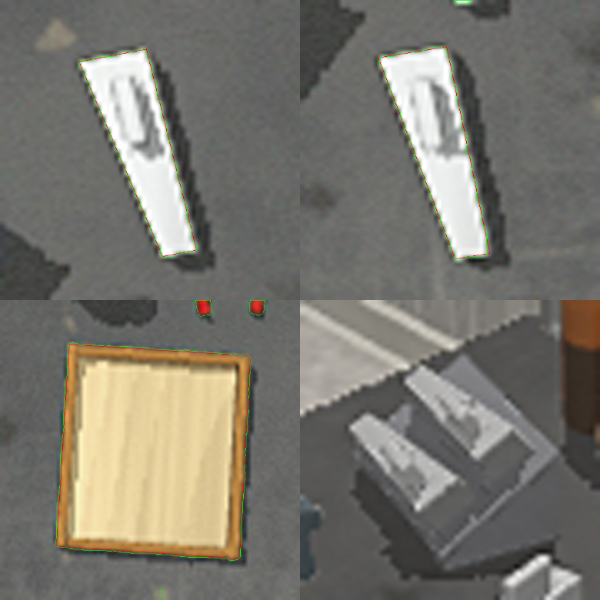

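```bash
cat > m2.py <<'E'
from fit import *
f=env.grab_frame("top"); f2=env.grab_frame("scene")
B1=(125,145,205,220); B2=(180,125,245,195)
G=lambda f,b: up(f['color'].min(2)[b[1]:b[3],b[0]:b[2]].astype(np.float32))
c30,s30=np.cos(np.radians(32)),np.sin(np.radians(32))
L=np.array([[0,c30,-s30],[-1,0,0],[0,s30,c30]])
def poses(p):
    R=Ro.from_rotvec([0,0,p[3]]).as_matrix()@L
    return [(R,np.array(p[:3])+R[:,1]*.058*k) for k in(0,1)]
def parts(p,top): return [X@R.T+t for R,t in poses(p) for X in((TOP if top else BODY),RIB)]
g1,g2=G(f,B1),G(f2,B2)
best=None
for th1 in(165,180):
  for th2 in(120,135,150):
    t1=(g1>th1); t2=(g2>th2); 
    t1=cv2.morphologyEx(t1.astype(np.uint8),cv2.MORPH_CLOSE,np.ones((9,9)))>0
    t2[:int(30*S*.5)]&=False
    def cost(p): return iou(render(f,parts(p,0),B1)>0,t1)+iou(render(f2,parts(p,1),B2)>0,t2)
    p,c=fit(cost,(.555,.01,.035,-.2),(.02,.02,.02,.1)); print(th1,th2,p.round(4),round(c,3))
    if best is None or c<best[0]: best=(c,p,t1,t2)
c,p,t1,t2=best
out=[]
for ff,b,m,t in((f,B1,render(f,parts(p,0),B1),t1),(f2,B2,render(f2,parts(p,1),B2),t2)):
    cc=up(ff['color'][b[1]:b[3],b[0]:b[2]]).copy()
    for q,col in((m,(0,0,255)),(t*255,(0,255,0))): cv2.drawContours(cc,cv2.findContours(q.astype(np.uint8),0,1)[0],-1,col,2)
    out.append(cv2.resize(cc,(400,400)))
cv2.imwrite('pics/fit2.png',np.hstack(out))
E
python3 m2.py
```

```text
165 120 [ 0.565   0.054   0.0296 -0.2596] 0.779
165 135 [ 0.5651  0.0539  0.0294 -0.2684] 0.753
165 150 [ 0.565   0.0545  0.0286 -0.2707] 0.772
180 120 [ 0.5645  0.0526  0.0301 -0.26  ] 0.838
180 135 [ 0.5646  0.0526  0.0301 -0.268 ] 0.813
180 150 [ 0.5654  0.0542  0.0286 -0.272 ] 0.835
```

View pics/fit2.png

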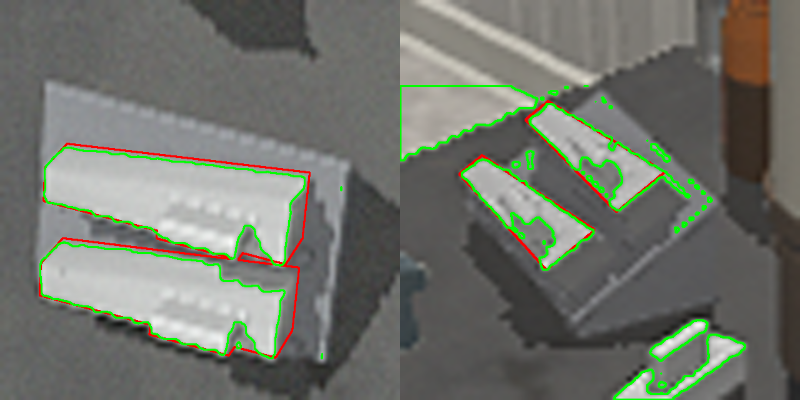

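```bash
python3 - <<'E'
s=open('m2.py').read()
s=s.replace("def parts(p,top): return [X@R.T+t for R,t in poses(p) for X in((TOP if top else BODY),RIB)]",
"SL=np.array([[70,20,30],[-70,0,30],[-70,0,2.5],[70,20,2.5]])/1000\ndef parts(p,top): return [X@R.T+t for R,t in poses(p) for X in((TOP,RIB) if top else (TOP,SL,RIB))]")
s=s.replace("    t2[:int(30*S*.5)]&=False\n","    n,l,st,_=cv2.connectedComponentsWithStats(t2.astype(np.uint8)); k=render(f2,parts((.565,.054,.029,-.26),1),B2)>0; ids=[i for i in range(1,n) if k[l==i].mean()>.6]; t2=np.isin(l,ids)\n")
s=s.replace("(.555,.01,.035,-.2)","(.565,.054,.03,-.26)").replace("(120,135,150)","(125,140)").replace("(165,180)","(155,170)")
s=s.replace("fit2","fit3"); open('m2.py','w').write(s)
E
python3 m2.py
```

```text
155 125 [ 0.5649  0.0531  0.0297 -0.2671] 0.456
155 140 [ 0.5649  0.0532  0.0296 -0.2737] 0.383
170 125 [ 0.565   0.0528  0.0294 -0.27  ] 0.473
170 140 [ 0.5652  0.0532  0.0294 -0.2762] 0.401
```

View pics/fit3.png

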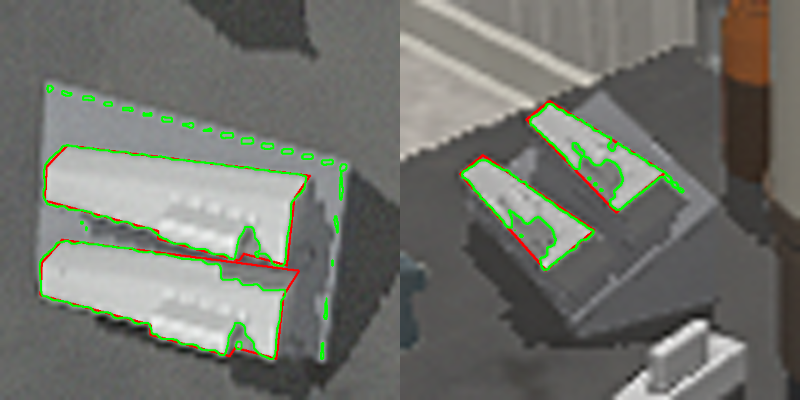

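Both fits overlay well: rack wedges (leaning pair) and bench wedges agree to about a pixel. Now a planning helper.

```bash
cat > plan.py <<'E'
import sys; from fit import *
c,s=np.cos(np.radians(32)),np.sin(np.radians(32)); L=np.array([[0,c,-s],[-1,0,0],[0,s,c]])
Rz=lambda a: Ro.from_rotvec([0,0,a]).as_matrix()
RK=Rz(-.274)@L; T=(np.array([.5309,-.3557,0]),-.0935)
W={'far':(Rz(.1867),np.array([.6585,-.1297,0])),'near':(Rz(.1553),np.array([.4886,-.1268,0])),
 'w0':(RK,np.array([.565,.0531,.0296])),'w1':(RK,np.array([.565,.0531,.0296])+.058*RK[:,1])}
def slot(n,x=0,dy=0):
    y=dict(A=-43,B=-21,C=21,D=43)[n]/1000; R=Rz(T[1]+(np.pi if n in'BD' else 0))
    return R,T[0]+Rz(T[1])@[x,y+dy,.006]
D1=np.diag([-1.,1,-1]); D2=np.diag([1.,-1,-1])
def tcp(R,t,opt,h=.055,gx=.020): return R@(D1 if opt==1 else D2), t+R@[gx,-.004,h]
def delta(Rt,pt):
    o=env.get_obs(); R=Ro.from_rotvec(o['eef_rot']).as_matrix()
    return ((pt-o['ee_pos'])*1000).round(1), Ro.from_matrix(Rt@R.T).as_rotvec().round(4)
if __name__=='__main__':
    n,h=sys.argv[1],float(sys.argv[2])
    dx,dy=[float(a)/1000 for a in sys.argv[3:5]] if len(sys.argv)>3 else (0,0)
    R,t=slot(n,dx,dy) if n in'ABCD' else W[n]
    q=tcp(R,t,1 if n in('A','C','far','near') else 2,h)
    print('tcp',q[1].round(4),'delta',*delta(*q),'normal',R[:,2].round(3))
    o=env.get_obs(); print('t',round(o['t'],2),'q',o['qpos'].round(2),'F',o['ft_force'].round(1),'open',round(o['opening'],4))
E
python3 plan.py near .055; python3 plan.py A .06; python3 plan.py w1 .055
```

```text
tcp [ 0.509  -0.1277  0.055 ] delta [ 287.7  456.8 -198.3] [-0.      0.     -0.2065] normal [0. 0. 1.]
t 1.05 q [-0.95  0.38  0.01 -0.   -1.19 -0.26] F [0.7 0.1 0.1] open 0.0856
tcp [ 0.5464 -0.4044  0.066 ] delta [ 325.2  180.1 -187.3] [-0.      0.     -0.4553] normal [ 0. -0.  1.]
t 1.05 q [-0.95  0.38  0.01 -0.   -1.19 -0.26] F [0.7 0.1 0.1] open 0.0856
tcp [0.5756 0.0293 0.1049] delta [ 354.4  613.8 -148.4] [-0.391  -0.4269  0.9098] normal [-0.51   0.143  0.848]
t 1.05 q [-0.95  0.38  0.01 -0.   -1.19 -0.26] F [0.7 0.1 0.1] open 0.0856
```

```bash
python3 -m crank '{"linear":[[30,48,0],[62,98,0],[94,148,0],[126,198,-10],[158,248,-20],[190,298,-40],[222,348,-60],[254,398,-80],[280,444,-100],[288,457,-115]],"angular":[[0,0,-0.02],[0,0,-0.04],[0,0,-0.06],[0,0,-0.08],[0,0,-0.1],[0,0,-0.13],[0,0,-0.16],[0,0,-0.19],[0,0,-0.2065],[0,0,-0.2065]]}' 0.5 60; python3 plan.py near .055
python3 - <<'E'
from h import *
f=env.grab_frame("scene"); cv2.imwrite('pics/s1.png',cv2.resize(f['color'][120:270,130:330],(800,600),interpolation=cv2.INTER_CUBIC))
E
```

```text
t: 2.3
ee_pos: [0.5105, -0.1252, 0.1376]
eef_rot: [-0.25, 3.131, -0.0]
ft_force: [-0.1, -0.9, -0.1]
opening: 0.0424
tcp [ 0.509  -0.1277  0.055 ] delta [ -1.5  -2.5 -82.6] [ 0.      0.0002 -0.0037] normal [0. 0. 1.]
t 2.3 q [ 0.07  0.34 -0.39  0.   -0.84 -1.48] F [-0.1 -0.9 -0.1] open 0.0424
```

View pics/s1.png

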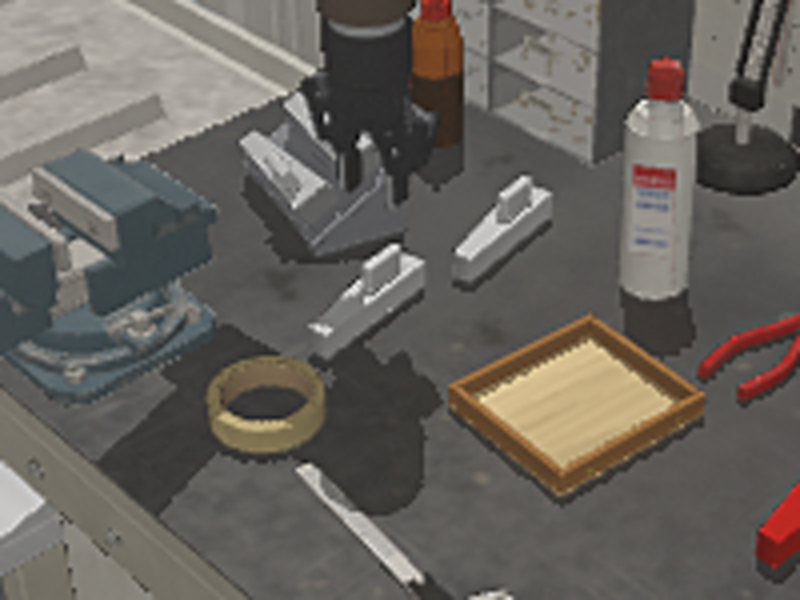

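The gripper is in position above the near bench wedge (rib at about (382,270)); the path down is clear.

```bash
python3 -m crank '{"linear":[[-1.5,-2.5,-40],[-1.5,-2.5,-72],[-1.5,-2.5,-82.5],[-1.5,-2.5,-82.5]],"angular":[[0,0,-0.004],[0,0,-0.004],[0,0,-0.004],[0,0,-0.004]]}'; python3 -m crank '{"linear":[[0,0,0],[0,0,0],[0,0,0],[0,0,0],[0,0,0]],"angular":[[0,0,0],[0,0,0],[0,0,0],[0,0,0],[0,0,0]]}' 0.05 80; python3 plan.py near .055
```

```text
t: 2.85
ee_pos: [0.508, -0.1284, 0.0533]
eef_rot: [0.241, -3.129, -0.001]
ft_force: [0.5, -0.6, 0.5]
opening: 0.0429
t: 3.48
ee_pos: [0.509, -0.1286, 0.0549]
eef_rot: [0.242, -3.131, 0.001]
ft_force: [0.1, -0.5, 6.2]
opening: 0.0101
tcp [ 0.509  -0.1277  0.055 ] delta [-0.   1.   0.1] [ 0.0004 -0.0008  0.0012] normal [0. 0. 1.]
t 3.48 q [ 0.06  0.45 -0.47  0.   -0.64 -1.48] F [ 0.1 -0.5  6.2] open 0.0101
```

```bash
python3 -m crank '{"linear":[[0,0,25],[0,0,60],[6,-40,70],[12,-90,70],[18,-140,70],[24,-190,70],[32,-240,70],[37,-272,70],[37,-276,70],[37,-276,70]],"angular":[[0,0,0],[0,0,0],[0,0,-0.05],[0,0,-0.09],[0,0,-0.13],[0,0,-0.17],[0,0,-0.21],[0,0,-0.25],[0,0,-0.25],[0,0,-0.25]]}'; python3 plan.py A .055
python3 - <<'E'
from h import *
f=env.grab_frame("scene"); cv2.imwrite('pics/s2.png',cv2.resize(f['color'][150:270,210:370],(800,600),interpolation=cv2.INTER_CUBIC))
E
```

```text
t: 4.72
ee_pos: [0.5452, -0.404, 0.1239]
eef_rot: [-0.151, -3.135, -0.002]
ft_force: [-0.7, -0.1, -2.4]
opening: 0.0101
tcp [ 0.5464 -0.4044  0.061 ] delta [  1.2  -0.4 -62.9] [-0.0014 -0.0026  0.0028] normal [ 0. -0.  1.]
t 4.72 q [-0.4   0.58 -0.01 -0.   -0.99 -1.27] F [-0.7 -0.1 -2.4] open 0.0101
```

View pics/s2.png

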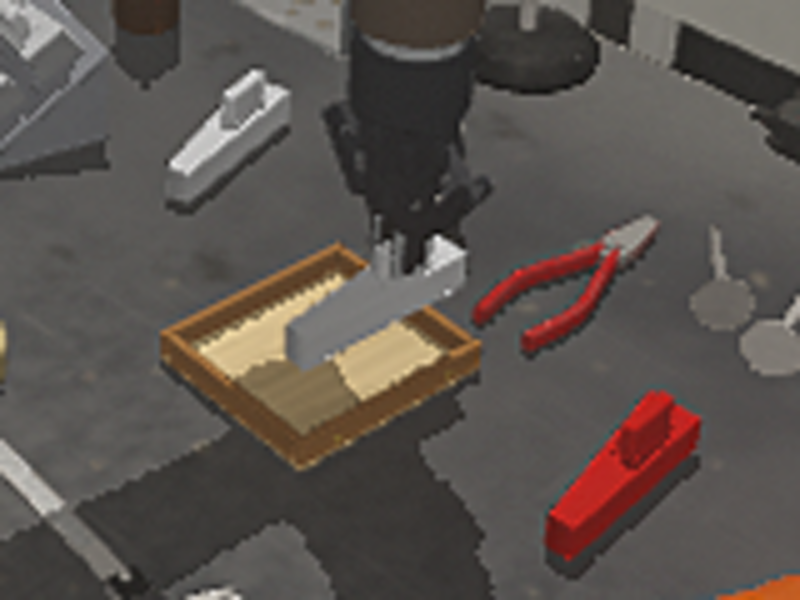

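```bash
python3 -m crank '{"linear":[[1,0,-30],[1,0,-50],[1,0,-57],[1,0,-60],[1,0,-60]],"angular":[[0,0,0.003],[0,0,0.003],[0,0,0.003],[0,0,0.003],[0,0,0.003]]}'; for i in 1 2 3; do python3 -m crank '{"linear":[[-0.1,-1,0],[-0.1,-1,0]],"angular":[[0,0,0],[0,0,0]]}';done;  python3 plan.py A .055
```

```text
t: 5.4
ee_pos: [0.547, -0.4035, 0.0652]
eef_rot: [-0.144, -3.137, -0.001]
ft_force: [0.0, 1.1, -2.4]
opening: 0.0105
t: 5.65
ee_pos: [0.5473, -0.4048, 0.066]
eef_rot: [0.144, 3.138, -0.0]
ft_force: [-0.2, -0.3, -2.7]
opening: 0.0101
t: 5.9
ee_pos: [0.5472, -0.4059, 0.0662]
eef_rot: [0.145, 3.138, -0.001]
ft_force: [-0.0, 0.7, -2.8]
opening: 0.0104
t: 6.15
ee_pos: [0.5471, -0.407, 0.0661]
eef_rot: [0.145, 3.138, -0.001]
ft_force: [-0.1, 0.1, -2.3]
opening: 0.0101
tcp [ 0.5464 -0.4044  0.061 ] delta [-0.6  2.6 -5.1] [ 0.0004  0.0006 -0.0012] normal [ 0. -0.  1.]
t 6.15 q [-0.4   0.64 -0.05  0.   -0.87 -1.26] F [-0.1  0.1 -2.3] open 0.0101
```

```bash
for i in 1 2 3; do python3 -m crank '{"linear":[[-0.1,-1,-0.5],[-0.1,-1,-0.5]],"angular":[[0,0,0],[0,0,0]]}' | sed -n '2p;4p';done;  python3 plan.py A .055
```

```text
ee_pos: [0.547, -0.4074, 0.0655]
ft_force: [-0.3, 2.2, -1.3]
ee_pos: [0.547, -0.4076, 0.065]
ft_force: [1.2, 4.0, -1.3]
ee_pos: [0.547, -0.4076, 0.0645]
ft_force: [0.8, 5.4, -0.9]
tcp [ 0.5464 -0.4044  0.061 ] delta [-0.6  3.3 -3.5] [-0.003  -0.0001 -0.0005] normal [ 0. -0.  1.]
t 6.9 q [-0.41  0.65 -0.05 -0.   -0.88 -1.26] F [ 0.8  5.4 -0.9] open 0.0103
```

```bash
python3 -m crank '{"linear":[[0,0.5,-1.5],[0,0.5,-2.5],[0,0.5,-3.5],[0,0.5,-4]],"angular":[[0,0,0],[0,0,0],[0,0,0],[0,0,0]]}'; python3 -m crank '{"linear":[[0,0,0],[0,0,0],[0,0,0]],"angular":[[0,0,0],[0,0,0],[0,0,0]]}' 0.3; python3 -m crank '{"linear":[[0,0,20],[0,0,60],[0,0,110]],"angular":[[0,0,0],[0,0,0],[0,0,0]]}'; python3 plan.py w1 .095;python3 plan.py w1 .055; python3 plan.py w0 .055
```

```text
t: 7.4
ee_pos: [0.5469, -0.4073, 0.061]
eef_rot: [-0.146, -3.138, -0.004]
ft_force: [-1.0, 3.0, 2.7]
opening: 0.0103
t: 7.78
ee_pos: [0.5471, -0.4077, 0.0613]
eef_rot: [0.146, 3.138, 0.003]
ft_force: [1.0, -0.2, 0.3]
opening: 0.0256
t: 8.15
ee_pos: [0.5465, -0.4075, 0.1713]
eef_rot: [-0.145, -3.136, -0.005]
ft_force: [0.6, -0.5, 0.2]
opening: 0.0256
tcp [0.5552 0.0351 0.1388] delta [  8.7 442.6 -32.5] [-0.4998 -0.3465  1.351 ] normal [-0.51   0.143  0.848]
t 8.15 q [-0.4   0.54  0.05 -0.   -1.09 -1.26] F [ 0.6 -0.5  0.2] open 0.0256
tcp [0.5756 0.0293 0.1049] delta [ 29.1 436.8 -66.4] [-0.4998 -0.3465  1.351 ] normal [-0.51   0.143  0.848]
t 8.15 q [-0.4   0.54  0.05 -0.   -1.09 -1.26] F [ 0.6 -0.5  0.2] open 0.0256
tcp [0.5283 0.0427 0.0741] delta [-18.3 450.1 -97.2] [-0.4998 -0.3465  1.351 ] normal [-0.51   0.143  0.848]
t 8.15 q [-0.4   0.54  0.05 -0.   -1.09 -1.26] F [ 0.6 -0.5  0.2] open 0.0256
```

```bash
python3 -m crank '{"linear":[[-1,49,8],[-2,99,12],[-2,149,15],[-3,198,15],[-4,248,15],[-5,298,12],[-5,347,8],[-6,397,2],[-7,447,-7],[-7,447,-7]],"angular":[[-0.055,-0.038,0.15],[-0.111,-0.077,0.3],[-0.167,-0.115,0.45],[-0.222,-0.154,0.6],[-0.278,-0.192,0.75],[-0.333,-0.231,0.9],[-0.389,-0.27,1.05],[-0.444,-0.308,1.2],[-0.5,-0.3465,1.351],[-0.5,-0.3465,1.351]]}' 0.5; python3 plan.py w1 .075;python3 plan.py w1 .055
python3 - <<'E'
from h import *
f=env.grab_frame("scene"); a=cv2.resize(f['color'][60:220,130:330],(500,400),interpolation=cv2.INTER_CUBIC)
f=env.grab_frame("top"); b=cv2.resize(f['color'][140:240,240:340],(300,300),interpolation=cv2.INTER_CUBIC)
v=np.zeros((400,800,3),np.uint8); v[:,:500]=a; v[:300,500:]=b; cv2.imwrite('pics/s3.png',v)
E
```

```text
t: 9.4
ee_pos: [0.5572, -0.004, 0.1832]
eef_rot: [-1.527, 2.285, -0.624]
ft_force: [0.7, -0.5, 1.9]
opening: 0.043
tcp [0.5654 0.0322 0.1218] delta [  8.2  36.2 -61.4] [-0.026  -0.0009  0.1113] normal [-0.51   0.143  0.848]
t 9.4 q [ 0.05  0.16 -0.93  1.73 -0.2  -2.12] F [ 0.7 -0.5  1.9] open 0.043
tcp [0.5756 0.0293 0.1049] delta [ 18.4  33.3 -78.4] [-0.026  -0.0009  0.1113] normal [-0.51   0.143  0.848]
t 9.4 q [ 0.05  0.16 -0.93  1.73 -0.2  -2.12] F [ 0.7 -0.5  1.9] open 0.043
```

View pics/s3.png

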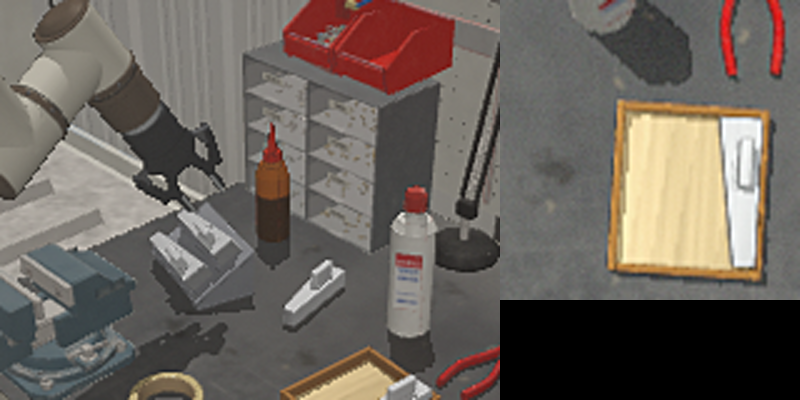

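Wedge A sits neatly against the tray's right wall; the arm is lagging near the wrist singularity above the rack. Continue to the target slowly.

```bash
python3 -m crank '{"linear":[[2,10,-5],[4,20,-12],[6,30,-20],[0,36,-27],[2,36,-40],[2,36,-40],[2,36,-40]],"angular":[[-0.005,0,0.03],[-0.012,0,0.06],[-0.02,0,0.09],[-0.026,0,0.111],[-0.026,0,0.111],[-0.026,0,0.111],[-0.026,0,0.111]]}'; python3 plan.py w1 .075;python3 plan.py w1 .055
```

```text
t: 10.38
ee_pos: [0.5614, 0.0329, 0.1557]
eef_rot: [-1.666, 2.199, -0.608]
ft_force: [0.9, -0.1, 0.0]
opening: 0.0427
tcp [0.5654 0.0322 0.1218] delta [  4.   -0.7 -33.9] [-0.001  -0.0238  0.0017] normal [-0.51   0.143  0.848]
t 10.38 q [-0.    0.21 -0.92  2.05 -0.16 -2.29] F [ 0.9 -0.1  0. ] open 0.0427
tcp [0.5756 0.0293 0.1049] delta [ 14.2  -3.6 -50.9] [-0.001  -0.0238  0.0017] normal [-0.51   0.143  0.848]
t 10.38 q [-0.    0.21 -0.92  2.05 -0.16 -2.29] F [ 0.9 -0.1  0. ] open 0.0427
```

```bash
python3 - <<'E'
s=open('plan.py').read()
s=s.replace("def tcp(R,t,opt,h=.055,gx=.020): return R@(D1 if opt==1 else D2), t+R@[gx,-.004,h]",
"""def tcp(R,t,opt,h=.055,gx=.020):
    if opt==1: return R@D1, t+R@[gx,-.004,h]
    return R@Ro.from_rotvec([0,-.21,0]).as_matrix()@D2, t+R@[.0174,-.004,h+.0025]""")
open('plan.py','w').write(s)
E
python3 plan.py w1 .095;python3 plan.py w1 .055
```

```text
tcp [0.5546 0.0379 0.1409] delta [ -6.8   5.  -14.8] [-0.1737  0.0246 -0.1075] normal [-0.51   0.143  0.848]
t 10.38 q [-0.    0.21 -0.92  2.05 -0.16 -2.29] F [ 0.9 -0.1  0. ] open 0.0427
tcp [0.575  0.0322 0.107 ] delta [ 13.6  -0.7 -48.7] [-0.1737  0.0246 -0.1075] normal [-0.51   0.143  0.848]
t 10.38 q [-0.    0.21 -0.92  2.05 -0.16 -2.29] F [ 0.9 -0.1  0. ] open 0.0427
```

```bash
python3 -m crank '{"linear":[[-3,2,-4],[-7,5,-8],[-7,5,-15],[-7,5,-15],[-7,5,-15]],"angular":[[-0.06,0.01,-0.035],[-0.12,0.018,-0.07],[-0.174,0.0246,-0.1075],[-0.174,0.0246,-0.1075],[-0.174,0.0246,-0.1075]]}'; python3 plan.py w1 .055
```

```text
t: 11.0
ee_pos: [0.5544, 0.0378, 0.141]
eef_rot: [-1.653, 2.323, -0.833]
ft_force: [-0.3, 0.1, 0.1]
opening: 0.0427
tcp [0.575  0.0322 0.107 ] delta [ 20.6  -5.6 -34. ] [-0.0003  0.0004 -0.0003] normal [-0.51   0.143  0.848]
t 11.0 q [ 0.29  0.27 -0.93  1.58 -0.47 -2.12] F [-0.3  0.1  0.1] open 0.0427
```

Reached, well away from the limits. Descend along the normal and grip.

```bash
python3 -m crank '{"linear":[[7,-2,-12],[15,-4,-25],[20.5,-5.5,-34],[20.5,-5.5,-34]],"angular":[[0,0,0],[0,0,0],[0,0,0],[0,0,0]]}'; python3 plan.py w1 .055; python3 -m crank '{"linear":[[0,0,0],[0,0,0],[0,0,0],[0,0,0],[0,0,0]],"angular":[[0,0,0],[0,0,0],[0,0,0],[0,0,0],[0,0,0]]}' 0.05 90; python3 plan.py w1 .055
python3 - <<'E'
from h import *
f=env.grab_frame("scene"); cv2.imwrite('pics/s4.png',cv2.resize(f['color'][90:210,140:300],(800,600),interpolation=cv2.INTER_CUBIC))
E
```

```text
t: 11.5
ee_pos: [0.575, 0.0308, 0.1068]
eef_rot: [-1.651, 2.326, -0.832]
ft_force: [0.5, -1.0, -0.3]
opening: 0.0428
tcp [0.575  0.0322 0.107 ] delta [0.1 1.4 0.1] [-0.0006 -0.0001  0.0019] normal [-0.51   0.143  0.848]
t 11.5 q [ 0.19  0.35 -0.92  1.82 -0.44 -2.27] F [ 0.5 -1.  -0.3] open 0.0428
t: 12.12
ee_pos: [0.5748, 0.0306, 0.1076]
eef_rot: [-1.65, 2.325, -0.834]
ft_force: [-4.6, -1.4, 6.4]
opening: 0.0103
tcp [0.575  0.0322 0.107 ] delta [ 0.3  1.6 -0.7] [0.0002 0.0012 0.0022] normal [-0.51   0.143  0.848]
t 12.12 q [ 0.19  0.35 -0.92  1.82 -0.45 -2.27] F [-4.6 -1.4  6.4] open 0.0103
```

View pics/s4.png

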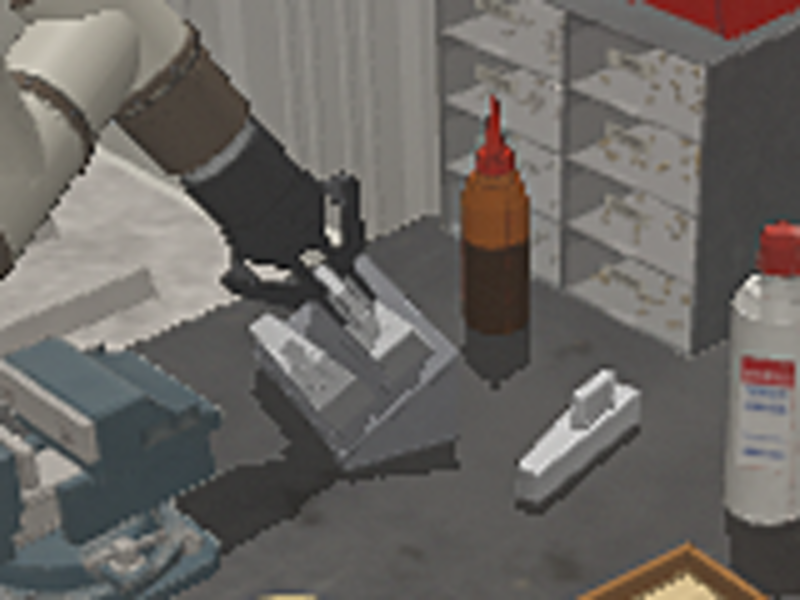

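The upper rack wedge's rib is between the pads. Lift off along the slope's normal.

```bash
python3 -m crank '{"linear":[[-5,1.4,8.5],[-15,4,25],[-28,8,46],[-28,4,70],[-28,0,80]],"angular":[[0,0,0],[0,0,0],[0,0,0],[0,0,0],[0,0,0]]}'; python3 plan.py D .125; python3 plan.py D .055
```

```text
t: 12.8
ee_pos: [0.5462, 0.0316, 0.1877]
eef_rot: [-1.651, 2.324, -0.831]
ft_force: [-0.0, 0.7, -5.3]
opening: 0.01
tcp [ 0.518  -0.3073  0.1335] delta [ -28.2 -338.9  -54.2] [ 0.4979  0.3439 -1.3506] normal [0. 0. 1.]
t 12.8 q [ 0.39  0.19 -0.89  1.28 -0.53 -1.88] F [-0.   0.7 -5.3] open 0.01
tcp [ 0.518  -0.3073  0.0635] delta [ -28.2 -338.9 -124.2] [ 0.4979  0.3439 -1.3506] normal [0. 0. 1.]
t 12.8 q [ 0.39  0.19 -0.89  1.28 -0.53 -1.88] F [-0.   0.7 -5.3] open 0.01
```

```bash
python3 -m crank '{"linear":[[-3,-37,0],[-6,-74,0],[-9,-112,0],[-12,-150,0],[-16,-188,0],[-19,-226,0],[-22,-264,-10],[-25,-301,-25],[-28,-339,-40],[-28,-339,-54]],"angular":[[0.055,0.038,-0.15],[0.111,0.076,-0.3],[0.166,0.115,-0.45],[0.221,0.153,-0.6],[0.277,0.191,-0.75],[0.332,0.229,-0.9],[0.387,0.267,-1.05],[0.443,0.306,-1.2],[0.498,0.344,-1.35],[0.498,0.344,-1.35]]}'; python3 plan.py D .055 -1.5 1
```

```text
t: 14.05
ee_pos: [0.5178, -0.3102, 0.1309]
eef_rot: [-0.145, -2.927, -0.018]
ft_force: [0.6, 1.0, -3.7]
opening: 0.0103
tcp [ 0.5166 -0.3061  0.0635] delta [ -1.2   4.  -67.4] [-0.0016 -0.0009  0.0055] normal [0. 0. 1.]
t 14.05 q [-0.26  0.54 -0.08  0.03 -1.15 -1.43] F [ 0.6  1.  -3.7] open 0.0103
```

Run:
```python
from h import *
f=env.grab_frame("scene"); a=cv2.resize(f['color'][140:260,200:360],(600,450),interpolation=cv2.INTER_CUBIC)
cv2.imwrite('pics/s5.png',a)
```

```text
(no output)
```

View pics/s5.png

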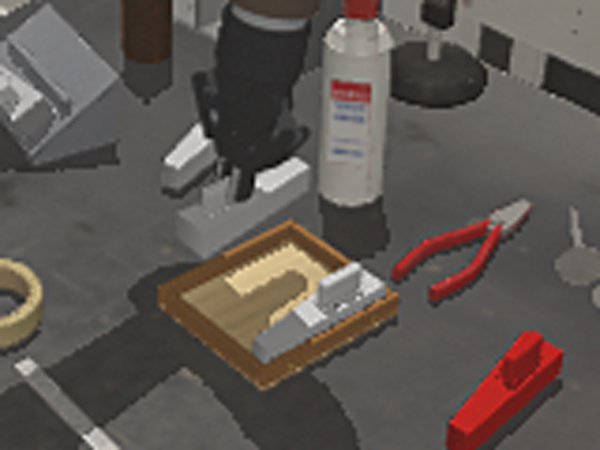

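The wedge is held level with square face toward the tray's left wall. Lower and slide to the wall.

```bash
python3 -m crank '{"linear":[[-1,1.5,-20],[-1,1.5,-45],[-1,1.5,-58],[-1,1.5,-63],[-1,1.5,-63]],"angular":[[0,0,0.005],[0,0,0.005],[0,0,0.005],[0,0,0.005],[0,0,0.005]]}'; for i in 1 2 3 ; do python3 -m crank '{"linear":[[0.1,1,0],[0.1,1,0]],"angular":[[0,0,0],[0,0,0]]}' | sed -n '2p;4p';done;  python3 plan.py D .055 -1.5 0
```

```text
t: 14.72
ee_pos: [0.5155, -0.3061, 0.0658]
eef_rot: [-0.133, -2.924, -0.019]
ft_force: [-0.3, -2.6, -4.2]
opening: 0.0101
ee_pos: [0.5155, -0.3058, 0.066]
ft_force: [0.2, -6.4, -6.6]
ee_pos: [0.5155, -0.3058, 0.066]
ft_force: [-0.7, -6.8, -7.0]
ee_pos: [0.5155, -0.3057, 0.066]
ft_force: [-0.2, -6.8, -7.8]
tcp [ 0.5165 -0.3071  0.0635] delta [ 1.  -1.4 -2.5] [ 0.0002 -0.0038 -0.0018] normal [0. 0. 1.]
t 15.47 q [-0.25  0.61 -0.15  0.04 -1.02 -1.44] F [-0.2 -6.8 -7.8] open 0.0102
```

```bash
python3 -m crank '{"linear":[[0.5,-0.5,-1],[0.5,-0.5,-2],[0.5,-0.5,-3],[0.5,-0.5,-3]],"angular":[[0,0,0],[0,0,0],[0,0,0],[0,0,0]]}'; python3 -m crank '{"linear":[[0,0,0],[0,0,0],[0,0,0]],"angular":[[0,0,0],[0,0,0],[0,0,0]]}' 0.3; python3 -m crank '{"linear":[[0,0,20],[0,0,60],[0,0,110]],"angular":[[0,0,0],[0,0,0],[0,0,0]]}'; python3 plan.py w0 .115
python3 - <<'E'
from h import *
env.grab_frame("top")
E
```

```text
t: 15.98
ee_pos: [0.5163, -0.3061, 0.0632]
eef_rot: [-0.134, -2.926, -0.013]
ft_force: [-0.2, -2.9, -1.8]
opening: 0.0105
t: 16.35
ee_pos: [0.5166, -0.3059, 0.0636]
eef_rot: [-0.133, -2.926, -0.013]
ft_force: [0.8, 0.7, 0.6]
opening: 0.0255
t: 16.73
ee_pos: [0.516, -0.3056, 0.1739]
eef_rot: [-0.133, -2.924, -0.014]
ft_force: [1.6, 0.3, 0.1]
opening: 0.0259
tcp [0.4971 0.0541 0.1271] delta [-19.  359.7 -46.8] [-0.4953 -0.3475  1.3501] normal [-0.51   0.143  0.848]
t 16.73 q [-0.25  0.5  -0.05  0.04 -1.24 -1.43] F [1.6 0.3 0.1] open 0.0259
```

```bash
python3 -m crank '{"linear":[[-2,38,5],[-4,78,8],[-6,118,10],[-8,158,10],[-10,198,10],[-12,238,5],[-14,278,0],[-16,318,-10],[-19,360,-20],[-19,360,-20]],"angular":[[-0.055,-0.038,0.15],[-0.11,-0.077,0.3],[-0.166,-0.115,0.45],[-0.221,-0.154,0.6],[-0.276,-0.193,0.75],[-0.331,-0.231,0.9],[-0.387,-0.27,1.05],[-0.442,-0.308,1.2],[-0.495,-0.3475,1.35],[-0.495,-0.3475,1.35]]}' 0.5; python3 plan.py w0 .105; python3 plan.py w0 .055
python3 - <<'E'
from fit import *
f=env.grab_frame("top"); cv2.imwrite('pics/s6.png',cv2.resize(f['color'][130:240,130:350],(800,400),interpolation=cv2.INTER_CUBIC))
E
```

```text
t: 18.02
ee_pos: [0.4992, 0.0535, 0.1616]
eef_rot: [-1.659, 2.306, -0.825]
ft_force: [-0.2, -0.6, 0.7]
opening: 0.0427
tcp [0.5022 0.0527 0.1186] delta [  3.   -0.8 -42.9] [-0.0072  0.0066 -0.014 ] normal [-0.51   0.143  0.848]
t 18.02 q [ 0.42  0.16 -1.01  1.45 -0.51 -2.08] F [-0.2 -0.6  0.7] open 0.0427
tcp [0.5277 0.0455 0.0762] delta [ 28.5  -8.  -85.4] [-0.0072  0.0066 -0.014 ] normal [-0.51   0.143  0.848]
t 18.02 q [ 0.42  0.16 -1.01  1.45 -0.51 -2.08] F [-0.2 -0.6  0.7] open 0.0427
```

View pics/s6.png

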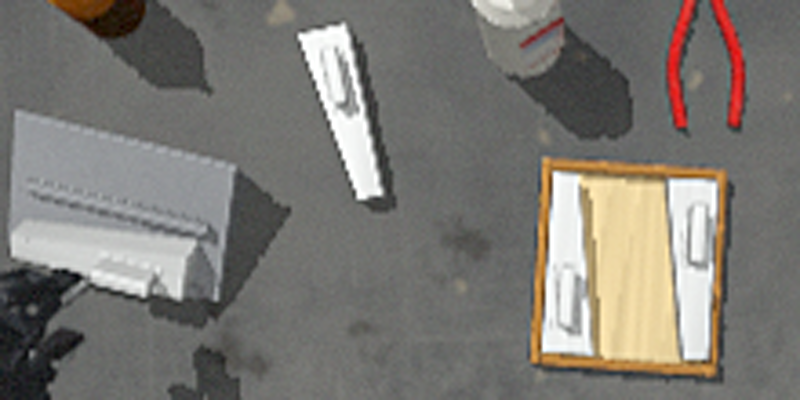

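Both wedges lie flat against opposite tray walls (left at (570,265), right at (695,270)); wedge_0 still sits on the rack. Continue to it.

```bash
python3 -m crank '{"linear":[[1,0,-14],[2,-1,-28],[3,-1,-43],[10,-3,-55],[17,-5,-67],[24,-7,-78],[28.5,-7.5,-85],[28.5,-7.5,-85],[28.5,-7.5,-85]],"angular":[[-0.007,0.007,-0.014],[-0.007,0.007,-0.014],[-0.007,0.007,-0.014],[-0.007,0.007,-0.014],[-0.007,0.007,-0.014],[-0.007,0.007,-0.014],[-0.007,0.007,-0.014],[-0.007,0.007,-0.014],[-0.007,0.007,-0.014]]}'; python3 plan.py w0 .055; python3 -m crank '{"linear":[[0,0,0],[0,0,0],[0,0,0],[0,0,0],[0,0,0]],"angular":[[0,0,0],[0,0,0],[0,0,0],[0,0,0],[0,0,0]]}' 0.05 90; python3 plan.py w0 .055
```

```text
t: 19.2
ee_pos: [0.5281, 0.0458, 0.0771]
eef_rot: [-1.65, 2.325, -0.832]
ft_force: [-0.0, 0.1, -0.0]
opening: 0.0428
tcp [0.5277 0.0455 0.0762] delta [-0.4 -0.3 -0.9] [-0.001   0.0006  0.0014] normal [-0.51   0.143  0.848]
t 19.2 q [ 0.16  0.36 -1.01  2.03 -0.47 -2.49] F [-0.   0.1 -0. ] open 0.0428
t: 19.82
ee_pos: [0.5278, 0.0461, 0.0776]
eef_rot: [-1.651, 2.324, -0.832]
ft_force: [-4.6, 2.6, 6.3]
opening: 0.01
tcp [0.5277 0.0455 0.0762] delta [-0.1 -0.6 -1.3] [-0.0011  0.0011  0.0004] normal [-0.51   0.143  0.848]
t 19.82 q [ 0.16  0.36 -1.01  2.04 -0.47 -2.49] F [-4.6  2.6  6.3] open 0.01
```

```bash
python3 -m crank '{"linear":[[-5,1.4,8.5],[-15,4,25],[-28,8,46],[-28,4,75],[-26,0,100],[-26,0,105]],"angular":[[0,0,0],[0,0,0],[0,0,0],[0,0,0],[0,0,0],[0,0,0]]}'; python3 plan.py B .125 0 -1
```

```text
t: 20.58
ee_pos: [0.5016, 0.047, 0.183]
eef_rot: [-1.65, 2.322, -0.83]
ft_force: [0.0, -0.4, -3.5]
opening: 0.0101
tcp [ 0.5119 -0.372   0.1335] delta [  10.3 -419.   -49.5] [ 0.4976  0.3463 -1.3509] normal [0. 0. 1.]
t 20.57 q [ 0.47  0.13 -0.97  1.27 -0.55 -1.95] F [ 0.  -0.4 -3.5] open 0.0101
```

```bash
python3 -m crank '{"linear":[[1,-42,0],[2,-88,0],[3,-135,0],[4,-182,0],[5,-230,0],[6,-278,0],[8,-325,0],[9,-372,-15],[10,-419,-30],[10,-419,-40]],"angular":[[0.055,0.038,-0.15],[0.111,0.077,-0.3],[0.166,0.115,-0.45],[0.221,0.153,-0.6],[0.277,0.192,-0.75],[0.332,0.23,-0.9],[0.387,0.269,-1.05],[0.443,0.307,-1.2],[0.498,0.346,-1.351],[0.498,0.346,-1.351]]}'; python3 -m crank '{"linear":[[0,0,0],[0,0,0]],"angular":[[0,0,0],[0,0,0]]}';  python3 plan.py B .055 0 -1.3
python3 - <<'E'
from h import *
f=env.grab_frame("scene"); a=cv2.resize(f['color'][150:250,220:350],(650,500),interpolation=cv2.INTER_CUBIC)
cv2.imwrite('pics/s7.png',a)
E
```

```text
t: 21.82
ee_pos: [0.5099, -0.3767, 0.1384]
eef_rot: [-0.15, -2.923, -0.017]
ft_force: [0.2, 0.7, -3.7]
opening: 0.01
t: 22.08
ee_pos: [0.5093, -0.3761, 0.1377]
eef_rot: [-0.149, -2.921, -0.017]
ft_force: [0.2, -0.5, -3.5]
opening: 0.01
tcp [ 0.5119 -0.3723  0.0635] delta [  2.6   3.8 -74.2] [-0.0009 -0.0073  0.0084] normal [0. 0. 1.]
t 22.07 q [-0.36  0.58 -0.01  0.06 -1.19 -1.34] F [ 0.2 -0.5 -3.5] open 0.01
```

```bash
python3 -m crank '{"linear":[[2.5,4,-20],[2.5,4,-35],[2.5,4,-40],[2.5,4,-40]],"angular":[[0,-0.007,0.008],[0,-0.007,0.008],[0,-0.007,0.008],[0,-0.007,0.008]]}'; python3 plan.py B .055 0 -1.3; python3 -m crank '{"linear":[[0,0,-10],[0,0,-20],[0,0,-26],[0,0,-29],[0,0,-30],[0,0,-30]],"angular":[[0,0,0],[0,0,0],[0,0,0],[0,0,0],[0,0,0],[0,0,0]]}'; python3 plan.py B .055 0 -1.3
```

```text
t: 22.62
ee_pos: [0.5124, -0.3718, 0.0986]
eef_rot: [-0.136, -2.93, -0.015]
ft_force: [-0.2, 0.1, -3.9]
opening: 0.0097
tcp [ 0.5119 -0.3723  0.0635] delta [ -0.6  -0.5 -35.1] [-0.0001  0.001  -0.0008] normal [0. 0. 1.]
t 22.62 q [-0.35  0.62 -0.05  0.06 -1.11 -1.35] F [-0.2  0.1 -3.9] open 0.0097
t: 23.38
ee_pos: [0.5126, -0.3719, 0.0688]
eef_rot: [-0.136, -2.93, -0.014]
ft_force: [-0.2, 0.7, -3.6]
opening: 0.0097
tcp [ 0.5119 -0.3723  0.0635] delta [-0.7 -0.4 -5.3] [ 0.0001  0.0013 -0.0009] normal [0. 0. 1.]
t 23.38 q [-0.35  0.65 -0.07  0.06 -1.05 -1.35] F [-0.2  0.7 -3.6] open 0.0097
```

No contact. Slide toward A until touch.

```bash
for i in 1 2 3 4; do python3 -m crank '{"linear":[[-0.1,-1,-0.5],[-0.1,-1,-0.5]],"angular":[[0,0,0],[0,0,0]]}' | sed -n '2p;4p';done;  python3 plan.py B .055 0 -1.3
```

```text
ee_pos: [0.5126, -0.3731, 0.0684]
ft_force: [-0.0, 0.1, -3.5]
ee_pos: [0.5124, -0.3741, 0.068]
ft_force: [-0.2, -0.5, -3.8]
ee_pos: [0.5122, -0.3752, 0.0674]
ft_force: [0.1, -1.3, -2.9]
ee_pos: [0.5121, -0.3762, 0.0668]
ft_force: [0.6, 0.1, -3.8]
tcp [ 0.5119 -0.3723  0.0635] delta [-0.2  3.9 -3.3] [ 0.0001  0.0015 -0.0004] normal [0. 0. 1.]
t 24.38 q [-0.36  0.65 -0.07  0.06 -1.05 -1.34] F [ 0.6  0.1 -3.8] open 0.0098
```

```bash
python3 -m crank '{"linear":[[0,0.2,-1.2],[0,0.2,-2.4],[0,0.2,-3.4],[0,0.2,-3.6]],"angular":[[0,0,0],[0,0,0],[0,0,0],[0,0,0]]}'; python3 -m crank '{"linear":[[0,0,0],[0,0,0],[0,0,0]],"angular":[[0,0,0],[0,0,0],[0,0,0]]}' 0.3; python3 -m crank '{"linear":[[0,0,20],[0,0,60],[0,0,110]],"angular":[[0,0,0],[0,0,0],[0,0,0]]}'; python3 plan.py far .125;python3 plan.py far .055
```

```text
t: 24.88
ee_pos: [0.5121, -0.376, 0.0631]
eef_rot: [-0.136, -2.93, -0.014]
ft_force: [-0.6, -0.4, -4.4]
opening: 0.0101
t: 25.25
ee_pos: [0.5124, -0.3762, 0.0637]
eef_rot: [-0.136, -2.931, -0.014]
ft_force: [0.3, -0.4, 0.5]
opening: 0.0257
t: 25.62
ee_pos: [0.5119, -0.3759, 0.1741]
eef_rot: [-0.136, -2.929, -0.015]
ft_force: [1.6, -0.5, -0.3]
opening: 0.0258
tcp [ 0.6789 -0.1299  0.125 ] delta [167.  246.  -49.1] [ 0.0097 -0.2105  0.2784] normal [0. 0. 1.]
t 25.62 q [-0.36  0.55  0.03  0.06 -1.26 -1.33] F [ 1.6 -0.5 -0.3] open 0.0258
tcp [ 0.6789 -0.1299  0.055 ] delta [ 167.   246.  -119.1] [ 0.0097 -0.2105  0.2784] normal [0. 0. 1.]
t 25.62 q [-0.36  0.55  0.03  0.06 -1.26 -1.33] F [ 1.6 -0.5 -0.3] open 0.0258
```

```bash
python3 -m crank '{"linear":[[5,45,5],[10,95,5],[20,145,5],[40,190,0],[80,225,-10],[125,243,-25],[160,246,-40],[167,246,-49],[167,246,-49]],"angular":[[0.001,-0.03,0.035],[0.002,-0.06,0.07],[0.004,-0.09,0.11],[0.005,-0.12,0.15],[0.007,-0.15,0.2],[0.009,-0.18,0.24],[0.0097,-0.21,0.278],[0.0097,-0.21,0.278],[0.0097,-0.21,0.278]]}' 0.5; python3 -m crank '{"linear":[[0,0,0],[0,0,0]],"angular":[[0,0,0],[0,0,0]]}'; python3 plan.py far .055
cat > chk.py <<'E'
from fit import *
f=env.grab_frame("top"); g=f['color'].min(2).astype(np.float32)
import sys
Tt=np.array([.5309,-.3557]);a=-.0935; RT=Ro.from_rotvec([0,0,a]).as_matrix()
for n,y in [(k,dict(A=-46,B=-25,C=18,D=42)[k]/1000) for k in sys.argv[1]]:
    yaw=a+(np.pi if n in'BD' else 0); q=Tt+(RT@[0,y,0])[:2]
    # edge-based: fit TOP outline to gradient
    gm=cv2.GaussianBlur(cv2.magnitude(cv2.Sobel(up(g),5,1,0,ksize=5),cv2.Sobel(up(g),5,0,1,ksize=5)),(0,0),4)
    def cost(p):
        R=Ro.from_rotvec([0,0,p[2]]).as_matrix(); X=TOP@R.T+[p[0],p[1],.006]
        i=np.linspace(0,1,60)[:,None]; L=np.vstack([X[k]+(X[(k+1)%4]-X[k])*i for k in range(4)])
        u=((proj(f,L)+.5)*S-.5).round().astype(int); return -gm[u[:,1],u[:,0]].mean()/1e3
    p,c=fit(cost,(q[0],q[1],yaw),(.003,.003,.03)); d=RT.T@[p[0]-Tt[0],p[1]-Tt[1],0]
    print(n,'tray xy mm',(d[:2]*1000).round(1),'yaw err',round(p[2]-yaw,3),round(c,2))
E
python3 chk.py ABD
```

```text
t: 26.75
ee_pos: [0.678, -0.1301, 0.124]
eef_rot: [0.291, -3.125, -0.0]
ft_force: [-0.9, 0.1, -1.2]
opening: 0.0426
t: 27.0
ee_pos: [0.6776, -0.1306, 0.1251]
eef_rot: [0.29, -3.126, -0.0]
ft_force: [-0.3, 0.6, -0.2]
opening: 0.0428
tcp [ 0.6789 -0.1299  0.055 ] delta [  1.3   0.7 -70.1] [ 0.     -0.0024  0.0018] normal [0. 0. 1.]
t 27.0 q [ 0.04  0.6   0.03 -0.   -1.   -1.43] F [-0.3  0.6 -0.2] open 0.0428
A tray xy mm [  0.5 -43.7] yaw err 0.002 -1.47
B tray xy mm [ -1.1 -24.5] yaw err 0.004 -1.47
D tray xy mm [-1.1 45.5] yaw err -0.007 -1.5
```

A, B, D are seated straight (numerical check), leaving about 9 mm slack for the last. Pick it up.

```bash
python3 -m crank '{"linear":[[1,0.7,-30],[1,0.7,-58],[1,0.7,-70],[1,0.7,-70],[1,0.7,-70]],"angular":[[0,0,0],[0,0,0],[0,0,0],[0,0,0],[0,0,0]]}'; python3 -m crank '{"linear":[[0,0,0],[0,0,0],[0,0,0],[0,0,0],[0,0,0]],"angular":[[0,0,0],[0,0,0],[0,0,0],[0,0,0],[0,0,0]]}' 0.05 80; python3 plan.py far .055; python3 plan.py C .125 0 -0.7
```

```text
t: 27.68
ee_pos: [0.6796, -0.1299, 0.0566]
eef_rot: [-0.291, 3.128, -0.001]
ft_force: [-0.4, -0.1, -0.3]
opening: 0.0428
t: 28.3
ee_pos: [0.6804, -0.13, 0.0579]
eef_rot: [-0.291, 3.126, -0.002]
ft_force: [-1.5, -0.5, 5.7]
opening: 0.0103
tcp [ 0.6789 -0.1299  0.055 ] delta [-1.5  0.1 -2.9] [0.0008 0.0024 0.0009] normal [0. 0. 1.]
t 28.3 q [ 0.04  0.67 -0.03  0.   -0.87 -1.43] F [-1.5 -0.5  5.7] open 0.0103
tcp [ 0.5523 -0.3413  0.131 ] delta [-128.1 -211.4   73.1] [ 0.0011  0.0023 -0.2793] normal [ 0. -0.  1.]
t 28.3 q [ 0.04  0.67 -0.03  0.   -0.87 -1.43] F [-1.5 -0.5  5.7] open 0.0103
```

```bash
python3 -m crank '{"linear":[[0,0,25],[-10,0,60],[-45,-10,75],[-90,-30,75],[-118,-65,75],[-127,-110,75],[-127,-155,75],[-127,-195,75],[-127,-211,75],[-127,-211,75]],"angular":[[0,0,0],[0,0,0],[0,0,-0.05],[0,0,-0.1],[0,0,-0.15],[0,0,-0.2],[0,0,-0.25],[0,0,-0.28],[0,0,-0.28],[0,0,-0.28]]}'; python3 -m crank '{"linear":[[0,0,0],[0,0,0]],"angular":[[0,0,0],[0,0,0]]}'; python3 plan.py C .058 1.5 -0.7
```

```text
t: 29.55
ee_pos: [0.5525, -0.3412, 0.1314]
eef_rot: [-0.151, -3.138, -0.0]
ft_force: [0.4, 0.6, -3.8]
opening: 0.0102
t: 29.8
ee_pos: [0.5524, -0.34, 0.1311]
eef_rot: [-0.149, -3.137, -0.001]
ft_force: [0.4, -1.0, -2.8]
opening: 0.0102
tcp [ 0.5538 -0.3415  0.064 ] delta [  1.4  -1.5 -67.1] [-0.0008 -0.0008  0.0012] normal [ 0. -0.  1.]
t 29.8 q [-0.3   0.53 -0.09 -0.   -0.96 -1.36] F [ 0.4 -1.  -2.8] open 0.0102
```

```bash
python3 -m crank '{"linear":[[1.4,-1.5,-15],[1.4,-1.5,-25],[1.4,-1.5,-30],[1.4,-1.5,-30]],"angular":[[0,0,0],[0,0,0],[0,0,0],[0,0,0]]}'; python3 plan.py C .058 1.5 -0.7
```

```text
t: 30.3
ee_pos: [0.5535, -0.3413, 0.1003]
eef_rot: [-0.149, -3.136, -0.002]
ft_force: [-0.2, -0.8, -2.6]
opening: 0.0101
tcp [ 0.5538 -0.3415  0.064 ] delta [  0.3  -0.2 -36.3] [-0.0013 -0.0023  0.0012] normal [ 0. -0.  1.]
t 30.3 q [-0.3   0.56 -0.11 -0.   -0.9  -1.36] F [-0.2 -0.8 -2.6] open 0.0101
```

```bash
python3 -m crank '{"linear":[[0,0,-8],[0,0,-16],[0,0,-22],[0,0,-26],[0,0,-26]],"angular":[[0,0,0],[0,0,0],[0,0,0],[0,0,0],[0,0,0]]}'; python3 plan.py C .058 1.5 -0.7
```

```text
t: 30.92
ee_pos: [0.5533, -0.3413, 0.0739]
eef_rot: [-0.149, -3.135, -0.002]
ft_force: [-0.3, -0.6, -3.9]
opening: 0.0101
tcp [ 0.5538 -0.3415  0.064 ] delta [ 0.5 -0.2 -9.9] [-0.0015 -0.003   0.0013] normal [ 0. -0.  1.]
t 30.93 q [-0.3   0.59 -0.13 -0.   -0.85 -1.36] F [-0.3 -0.6 -3.9] open 0.0101
```

No contact; bottom is well inside the gap. Set down, release, retreat, check.

```bash
python3 -m crank '{"linear":[[0,0,-4],[0,0,-7],[0,0,-9],[0,0,-10],[0,0,-10.5],[0,0,-10.5]],"angular":[[0,0,0],[0,0,0],[0,0,0],[0,0,0],[0,0,0],[0,0,0]]}'; python3 -m crank '{"linear":[[0,0,0],[0,0,0],[0,0,0]],"angular":[[0,0,0],[0,0,0],[0,0,0]]}' 0.3; python3 -m crank '{"linear":[[0,0,20],[0,0,60],[-20,20,110],[-60,60,130],[-100,100,140],[-150,140,140]],"angular":[[0,0,0],[0,0,0],[0,0,0],[0,0,0],[0,0,0],[0,0,0]]}'; python3 chk.py ABCD
python3 - <<'E'
from h import *
for n in("top","scene"):
    f=env.grab_frame(n)
    for o in("wedge_0","oil_bottle","solvent_can","tape_roll"):
        for r in env.recognise(o,f): print(n,o,round(r['p'],2),w(f,r['point']).round(3))
E
```

```text
t: 31.68
ee_pos: [0.5532, -0.3414, 0.0639]
eef_rot: [-0.148, -3.135, -0.002]
ft_force: [-1.8, 1.5, 1.4]
opening: 0.0102
t: 32.05
ee_pos: [0.5536, -0.3415, 0.0642]
eef_rot: [-0.148, -3.136, -0.001]
ft_force: [0.1, -0.5, 0.2]
opening: 0.0256
t: 32.8
ee_pos: [0.4046, -0.2016, 0.2053]
eef_rot: [0.148, 3.137, 0.0]
ft_force: [1.4, 1.2, 0.6]
opening: 0.0256
A tray xy mm [  0.5 -43.9] yaw err -0.001 -1.49
B tray xy mm [ -1.1 -24.2] yaw err 0.004 -1.56
C tray xy mm [-1.  21.6] yaw err -0.007 -1.56
D tray xy mm [-1.2 45.4] yaw err -0.004 -1.72
top wedge_0 0.97 [ 0.542 -0.339  0.038]
top wedge_0 0.94 [ 0.538 -0.4    0.036]
top wedge_0 0.87 [ 0.522 -0.303  0.038]
top wedge_0 0.85 [ 0.58  -0.567  0.033]
top wedge_0 0.83 [ 0.523 -0.369  0.035]
top oil_bottle 0.77 [0.746 0.048 0.127]
top solvent_can 0.77 [ 0.706 -0.269  0.173]
scene wedge_0 0.9 [ 0.571 -0.581  0.027]
scene wedge_0 0.82 [ 0.502 -0.316  0.032]
scene wedge_0 0.59 [ 0.496 -0.378  0.037]
scene wedge_0 0.59 [ 0.533 -0.415  0.032]
scene wedge_0 0.54 [ 0.534 -0.348  0.033]
scene oil_bottle 0.71 [0.741 0.045 0.091]
scene oil_bottle 0.5 [ 0.5   -0.315  0.032]
scene solvent_can 0.64 [ 0.699 -0.287  0.114]
scene solvent_can 0.63 [0.738 0.046 0.091]
scene tape_roll 0.77 [ 0.337 -0.182  0.021]
```

```bash
python3 -c "
from workcell import env
print(env.hand_in()); print(env.get_obs()['t'])"
```

```text
the job is handed in; nothing more can be done
None
the job is handed in; nothing more can be done
```

The four aluminium wedges are in the tray, alternately head to tail with the square faces outward in each pair. I handed the job in at about 33 s of the 72 s allowed. The red look-alike was left alone.

**How they went in:** one bench wedge and wedge_1 from the rack were slid to opposite walls until they touched, at about 5–8 N. The other two went between them. The tool could not reach straight onto the rack wedges at the wrist's joint limits, so both were gripped with the tool tilted 12° in the plane of the rib.

**Last checks:**

| Check | Result |
|---|---|
| x in the tray | -1.2 to +0.5 mm (limit ±10 mm) |
| y in the tray | -43.9, -24.2, +21.6 and +45.4 mm (limit ±56 mm) |
| Direction error | 0.007 rad at most (limit 0.1 rad) |
| Flat on the floor | Release heights within 0.3 mm of the expected floor level; not measured directly |
| Bottle, can and tape | Found within about 1 cm of their first estimates, by a rough network reading |

**Doubts:**
- wedge_0 still showed its full weight on the wrist just before release, so it may have settled about 1 mm onto the floor.
- The last check found everything in place by numbers only. The 12-picture limit was already used, so I could not look at the final scene.

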